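Open the spring-lid charger box on the finishing bench

ROBOT

A 6-joint arm with a two-finger parallel gripper is mounted at the origin on the work surface. World frame = base frame: x ahead of the robot, y to its left, z up, the work surface at z = 0. Lengths are in mm, angles in rad, forces in N, time in s.
With the tool pointing down it reaches from about 350 to 775 mm from the base axis. Payload 7.3 kg.
Tool frame: the origin (TCP) lies midway between the tips of the shut fingers; the grasp point (between the pads) lies 19 mm behind it (bot.tcp_to_grasp is the distance from the TCP to the grasp point, in mm); z points along the fingers, y is the line along which they close (so a half turn about z gives the same grasp; the last joint's range is limited). The gripper opens to 92 mm and grips with 3 to 60 N. Pads are 19 mm wide; open, the fingers measure 130 mm over their backs; the gripper's body (75 mm by 190 mm) begins 47 mm behind the grasp point.
Start: joints at [-1.375, 0.342, 1.524, -0, 1.275, -0.146], TCP at [175.994, -494.642, 226.741] pointing down, gripper open.
Joint ranges: [-2.53, 2.53], [-0.77, 2.02], [0.04, 2.7], [-1, 4.14], [0.28, 2.66], [-3.11, 3.11]. Speed limits (rad/s): [2.57, 2.57, 3.14, 3.14, 3.14, 3.14].

INTERFACE

Orientations are given as [roll, pitch, yaw] about the fixed x, y, z axes, in that order (R = Rz(yaw) Ry(pitch) Rx(roll)).
In Python, from plant import bot, viewer gives the robot as it stands. The module is installed in compiled form; this text tells all that it offers.
- The arm moves only by the shell command python3 -m handwheel 'ROWS'. ROWS is text: rows parted by semicolons, each of 7 numbers parted by spaces: the shift along the tool's x, y, z scaled (see below), then the turn, a rotation vector about the tool's x, y, z scaled (see below), then the opening, from -1 (shut) to 1 (fully open), so that 0 is half open. In form: tx ty tz rx ry rz gripper; .... A call has 1 to 8 rows; each row is the pose to reach, as a shift and turn from the pose commanded when the call began, along the tool's axes at that moment, turning the shorter way round; what a row does not reach only later rows make up. The controller multiplies each number of a shift by 10 cm and each number of a turn by pi rad. A row lasts 1/12 s, in which the tool goes at most 41.7 mm and 7.16 degrees, less where a joint would pass 70% of its speed; a pose out of reach is approached as far as the arm can. A call with a number of a shift or a turn outside -1 to 1 is refused whole. A call with a gripper value outside its range is refused whole. The fingers move at their own pace and stop on an object; the grip force is fixed at half the most. Time passes only in rows, so rows that repeat a pose let the fingers close. It gives the time, the measured TCP pose, the force, the opening and the grip force at its end, in the units of the state.
- bot.get_obs(): the state, without advancing time (a new reading comes with each control period).
- viewer.capture(name): name is "scene" or "top" or "wrist"; returns a dict with "frame" (384x512x3 uint8, red, green, blue), "fov_y" (degrees; the focal length in pixels is half the picture's height over the tangent of half this angle, whatever the lens; pixels are square), "cx", "cy" (the principal point, pixels), "dist_coeffs" ([k1, k2, p1, p2, k3] as OpenCV has them; the pictures are not rectified), "T" (4x4, takes a point from camera to world coordinates). Camera axes: x right, y down, z forward; pixel columns grow to the right and rows downward; lengths in mm; the calibration is good to about 2 mm. A picture is of the moment at which its call begins. There is no depth.
- bot.close_job(): hands the job in; it is judged then, once.
Trained networks look in a picture, given as the dict that the camera call returned (one of the last four; its "shot" number tells which), for a name from the list of things; names that differ only in an ending like _2 or _b are one class to them, and where a whole thing is asked for, a point or a joint stands for the part that bears it (a point fixed in the world has none). Each returns a list of dicts, best first, with "score" (0 to 1); they miss things now and then, are a little off and sometimes report something else, mostly with a low value. They report only what shows in the picture. A call takes as long as a camera call.
- viewer.recognise(target, picture): "centre" ([column, row] in pixels, amid what is visible of it).
- viewer.cut_out(target, picture): "pixels" (384x512 bool, what is visible of it) and "centre" ([column, row] in pixels, amid what is visible of it).
The state is a dict: "time": time; "joint_positions": joint angles; "dq": joint speeds; "tau": joint torques, N m; "tool_pos": TCP position; "tcp_rot": TCP orientation; "contact_force": force on the tool from outside, world axes, zero at the start; "moment": the same for the moment, N m; "grip_width": finger opening in mm; "finger_force": force on a finger pad.
Only numpy, scipy, OpenCV 4.12 (cv2) and the standard library are available. Lean on these libraries where they do the work, as an engineer would, in place of code of your own. Each camera call takes 0.05 s, during which the arm holds its last target. There are 200 camera calls.

TASK

Open the wide charger box so that its battery packs can be taken out: press down the release tab on its front so that the spring lifts the lid, then push the lid back past upright until it rests fully open. Pick nothing up; leave the narrow blade box shut and the loose things on the bench where they are.

Things in the scene. Friction and masses are not known exactly. Their poses are not given: they have to be found in the camera images.
- charger: The wide charger box, screwed to the bench: open-topped grey plastic box, 110 mm deep (its x), 150 mm wide (its y), 60 mm high, with an 8 mm thick lid on top (top of the shut lid 68.5 mm above the bench) and two dark battery packs inside. Told from the blade box by its width only. Origin at the centre of its underside; its -x side is the front, which bears the release tab and faces roughly towards the robot; +x is the hinge side, +z up.
- charger_tab_pad (a point): Middle of the upper face of the charger box's release tab: a dark, ribbed finger pad 45 mm long (front to back) and 42 mm wide that sticks out level from the middle of the box's front, 90 mm in front of the box's centre and 49 mm above the bench when at rest. Its upright arm hooks over the lid's front edge. Push the pad straight down: it rocks about an axis along the box's width 29 mm behind this point, and springs back when let go.
- charger_tab (a joint): Rocking angle of the charger box's tab, rad: 0 at rest, 0.40 pressed fully down (the middle of the pad then about 11 mm lower). The catch lets the lid go from about 0.18 on (about 5 mm down). It takes about 6 N at the pad to release and 9 N at full travel, where it meets a hard stop.
- charger_lid (a joint): Opening angle of the charger box's lid, rad: 0 shut and latched, about 0.77 where the spring leaves it after release, 1.95 fully open against its stop. The hinge is damped. The spring works only up to about 0.77; beyond that the lid has only its own weight (70 to 180 g), so it drops back on the spring if let go short of upright (1.57) and falls open to the stop once past it.
- charger_lid_edge (a point): Middle of the front lower edge of the charger box's lid (moves with the lid), 110 mm from the hinge line. The lid is flat, 110 x 150 x 8 mm.
- charger_lid_hinge (a point): Middle of the charger lid's hinge line, which runs along the box's y at its back, 55 mm behind the box's centre and 60.5 mm above the bench.
- bladebox: The narrow blade box, also screwed to the bench: same build, lid and tab (the pad has the same size and place on its front) but only 85 mm wide; to stay shut. Origin at the centre of its underside; -x is its front.
- bladebox_lid (a joint): Opening angle of the narrow blade box's lid, rad: 0 shut and latched.
- battery: Loose spare battery pack standing upright between the boxes, dark block 45 x 30 x 62 mm; origin at the centre of its underside. Bystander.
- scissors: Loose scissors lying flat, about 165 mm long, steel blades towards its +x, two finger rings at the other end; origin at the blade pivot on the bench. Bystander.
- knife: Loose trimming knife lying flat, 160 mm long, 24 mm wide, 16 mm high; origin under the handle's front part. Bystander.
- bottle: Loose amber bottle, 60 mm across, 160 mm tall, standing behind the boxes; origin at the centre of its underside. Bystander.
- dish: Loose shallow steel dish, 120 mm across, 35 mm high, on the robot's left; origin at the centre of its underside. Bystander.
- plaster: Loose round block of white plaster, 100 mm across, 80 mm high, behind the boxes; origin at the centre of its underside. Bystander.
- bung: Loose moulded rubber bung, beige, waisted, 60 mm across, 65 mm tall, on the robot's right; origin at the centre of its underside. Bystander.
- heatgun: Loose heat gun lying on its side, black body with a steel nozzle, 195 mm long, 70 mm high, on the robot's right; origin under the middle of its barrel. Bystander.

How it is judged:
By the outcome, as a careful person would: the job done as asked, in the order asked, and still so for the second after the job is handed in, with the robot touching nothing.
It also fails if it takes over 43 s, if anything falls off the work surface, if the arm or the gripper's body presses on something with over 40 N, if the wrist force passes 120 N, or if a joint passes its speed limit or range.

## Working session

There is one attempt and no reset: what is moved stays moved. The work goes in short steps, Python scripts to look and compute and a shell command to move; the robot and the scene stay as the last step left them, time stands still between calls to the robot, and variables do not carry over. Pictures are saved under pics/ and viewed, at most 10 in all, crops included, and the job is handed in when it is done.

```bash
mkdir -p pics; cat > h.py <<'E'
import numpy as np, cv2
from plant import bot, viewer
def K(p):
    f=p["frame"].shape[0]/2/np.tan(np.radians(p["fov_y"])/2)
    return np.array([[f,0,p["cx"]],[0,f,p["cy"]],[0,0,1]])
def ray(p,uv,z):
    n=cv2.undistortPoints(np.array(uv,float).reshape(-1,1,2),K(p),np.array(p["dist_coeffs"],float)).reshape(-1,2)
    T=np.array(p["T"]); d=np.c_[n,np.ones(len(n))]@T[:3,:3].T; o=T[:3,3]
    return o+d*((z-o[2])/d[:,2])[:,None]
def proj(p,P):
    T=np.linalg.inv(np.array(p["T"])); 
    return cv2.projectPoints(np.array(P,float).reshape(-1,1,3),cv2.Rodrigues(T[:3,:3])[0],T[:3,3],K(p),np.array(p["dist_coeffs"],float))[0].reshape(-1,2)
def save(p,n): cv2.imwrite("pics/"+n+".png",cv2.cvtColor(p["frame"],cv2.COLOR_RGB2BGR))
E
python3 - <<'E'
from h import *
np.set_printoptions(precision=1,suppress=True)
o=bot.get_obs(); print(o)
for c in ("top","scene"):
    p=viewer.capture(c); save(p,c+"0"); print(c,np.array(p["T"])[:3,3])
    for t,z in (("charger",68),("charger_tab_pad",49),("bladebox",68),("battery",62),("bottle",160),("plaster",80)):
        for r in viewer.cut_out(t,p)[:2]:
            m=r["pixels"].astype(np.uint8); q=cv2.minAreaRect(cv2.findNonZero(m)); b=cv2.boxPoints(q)
            print(t,round(r["score"],2),np.array(r["centre"]),ray(p,[r["centre"]],z)[0,:2],ray(p,b,z)[:,:2].tolist() if c=="top" else "")
E
```

```text
{'time': 0.0, 'joint_positions': array([-1.4,  0.3,  1.5, -0. ,  1.3, -0.1]), 'dq': array([ 0.,  0., -0.,  0., -0., -0.]), 'tau': array([  0. , -43.1, -24.4,   0.1,   0.1,  -0. ]), 'tool_pos': array([ 175.9, -494.2,  226.1]), 'tcp_rot': array([-3.1, -0. ,  0.3]), 'contact_force': array([ 0.1, -0.3,  0.6]), 'moment': array([ 0. ,  0. , -0.1]), 'finger_force': 0.0, 'grip_width': 91.82704294582925}
top [ 442.3   10.4 1118.5]
charger 0.95 [194.6 191.6] [565.9 198. ] [[500.2955688137516, 299.64406541077415], [659.6880987356291, 247.50840078831277], [604.9594430617042, 96.04226125530418], [447.98420317460887, 150.27328770480864]]
charger 0.4 [188.4 214.2] [501.5 214. ] [[481.50878319937135, 244.17118076684622], [533.4785481967631, 228.30186581441825], [520.3349305317803, 187.76075784382348], [468.5591349995419, 203.80408445990102]]
charger_tab_pad 0.84 [189.8 215.1] [500.  213.6] [[481.0740496937983, 247.7875091894551], [533.0993774988949, 231.8938089139407], [520.0097622805052, 191.50641696365827], [468.17417105772694, 207.5701855061898]]
bladebox 0.68 [331.8 186.8] [ 581.5 -193.8] [[493.
[... 532 characters left out ...]
04.1524006953435, 92.99773872665699]]
plaster 0.64 [277.  130.4] [743.1 -36.5] [[792.0299865464199, 1.1633379724902202], [792.7802388752257, -91.81074940518802], [694.4312958552447, -90.8197624216948], [693.8441476657905, 0.8534703433932904]]
scene [1016.3 -385.4 1055.7]
charger 0.58 [312.6 142.1] [579.3 187.8] 
charger 0.17 [297.6 119.9] [497.5 210.7] 
charger_tab_pad 0.73 [300.  116.9] [484.4 234.8] 
bladebox 0.84 [203.1 232.8] [ 591.3 -198.9] 
bladebox 0.63 [300.2 119.8] [502.2 216.4] 
battery 0.55 [256.3 184.6] [574.  -11.8] 
bottle 0.67 [312.5  96.4] [516.4 238.1] 
bottle 0.56 [339.9 216.5] [804.  35.] 
plaster 0.89 [295.7 242.4] [762.  -54.3] 
plaster 0.46 [203.7 233.3] [ 598.4 -200.9]
```

```bash
python3 - <<'E'
from h import *
import numpy as np
a=cv2.imread("pics/top0.png");b=cv2.imread("pics/scene0.png")
cv2.imwrite("pics/both.png",np.vstack([a[60:290],b[40:360]]))
E
```

```text
(no output)
```

View pics/both.png

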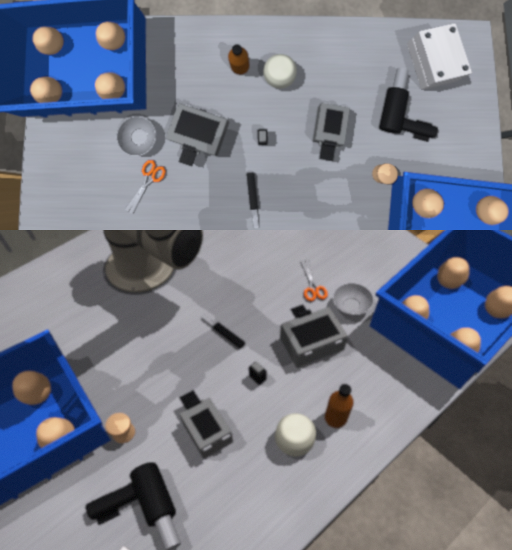

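The top view shows the wide charger box at pixels (198,190), tab at (189,215), left of centre. The narrow blade box is at (331,187). I'll turn the tool to the box's yaw (about -0.32) and shut the gripper, with its long side along the box width.

```bash
cat >> h.py <<'E'
from scipy.spatial.transform import Rotation as Ro
def togo(w):
    o=bot.get_obs(); R=Ro.from_euler('xyz',o["tcp_rot"]).as_matrix()
    return (R.T@(np.array(w)-o["tool_pos"])/100).round(3)
def st():
    o=bot.get_obs(); print(o["time"],np.round(o["tool_pos"],1),np.round(o["tcp_rot"],3),np.round(o["contact_force"],1))
E
python3 - <<'E'
from h import *
st(); o=bot.get_obs(); R=Ro.from_euler('xyz',o["tcp_rot"])
W=Ro.from_euler('xyz',[np.pi,0,-.32]); print((R.inv()*W).as_rotvec()/np.pi)
E
```

```text
0.7 [ 176.  -494.6  226.8] [3.141 0.    0.342] [ 0.2 -0.9  0.3]
[3.66662009e-05 4.27073742e-06 2.10656153e-01]
```

```bash
python3 - <<'E'
# refine box pose by fitting the body outline+pad to masks
from h import *
from scipy.optimize import minimize
ps=[viewer.capture("top"),viewer.capture("scene")]
ms=[]
for p in ps:
    m=np.zeros((384,512),bool)
    r=viewer.cut_out("charger",p)[0]; m=r["pixels"].copy(); print(r["score"],m.sum())
    t=viewer.cut_out("charger_tab_pad",p)[0]; m|=t["pixels"]; print(t["score"],t["pixels"].sum()); ms.append(m)
def box(a,b,c,d,z0,z1): return [[x,y,z] for x in(a,b) for y in(c,d) for z in(z0,z1)]
parts=[box(-55,55,-75,75,0,68.5),box(-112.5,-55,-21,21,43,49)]
def render(p,v):
    c,s=np.cos(v[2]),np.sin(v[2]); m=np.zeros((384*4,512*4),np.uint8)
    for q in parts:
        q=np.array(q)@np.array([[c,s,0],[-s,c,0],[0,0,1]])+[v[0],v[1],0]
        h=cv2.convexHull((proj(p,q)*4+1.5).astype(np.int32)); cv2.fillConvexPoly(m,h,255)
    return cv2.resize(m,(512,384),interpolation=cv2.INTER_AREA)/255.
for w in ([1,0],[0,1],[1,1]):
    f=lambda v:sum(k*np.abs(render(p,v)-m).sum() for k,p,m in zip(w,ps,ms))
    r=minimize(f,[580,189,-.32],method="Nelder-Mead",options=dict(initial_simplex=[[580,189,-.32],[590,189,-.32],[580,199,-.32],[580,189,-.25]]))
    print(w,r.x.round(3),r.fun)
E
```

```text
0.81 2325
0.49 265
0.89 2859
0.66 202
[1, 0] [ 5.77885e+02  1.93133e+02 -3.13000e-01] 154.5607843137255
[0, 1] [ 5.76485e+02  1.97247e+02 -3.21000e-01] 119.12156862745098
[1, 1] [ 5.76807e+02  1.94986e+02 -3.23000e-01] 337.53725490196075
```

```bash
python3 -m handwheel '0.9 0 0 0 0 0.21 -1;0.9 0 0 0 0 0.21 -1;0.9 0 0 0 0 0.21 -1;0.9 0 0 0 0 0.21 -1;0.9 0 0 0 0 0.21 -1;0.9 0 0 0 0 0.21 -1;0.9 0 0 0 0 0.21 -1'; python3 -c "
from h import *
st();print(togo([484,226,200]))"
```

```text
time: 1.58
tool_pos: [261.0, -464.4, 226.7]
tcp_rot: [3.142, -0.0, -0.32]
contact_force: [-0.4, 0.1, 0.1]
grip_width: 49.5
finger_force: 0.0
1.5833 [ 261.  -464.4  226.7] [ 3.142 -0.    -0.32 ] [-0.4  0.1  0.1]
[-0.052 -7.255  0.267]
```

```bash
python3 -m handwheel '0.2 -1 0 0 0 0 -1;0.2 -1 0 0 0 0 -1;0.2 -1 0 0 0 0 -1' | grep pos; python3 -m handwheel '0 -1 0 0 0 0 -1;0 -1 0 0 0 0 -1;0 -1 0 0 0 0 -1'| grep pos;  python3 -m handwheel '0 -1 0 0 0 0 -1;0 -1 0 0 0 0 -1;0 -1 0 0 0 0 -1'| grep pos; python3 -m handwheel '0 -1 0 0 0 0 -1;0 -1 0 0 0 0 -1;0 -1 0 0 0 0 -1'| grep pos; python3 -m handwheel '0 -1 0 0 0 0 -1;0 -1 0 0 0 0 -1;0 -1 0 0 0 0 -1'| grep pos; python3 -m handwheel '0 -1 0 0 0 0 -1;0 -1 0 0 0 0 -1;0 -1 0 0 0 0 -1'| grep pos; python3 -m handwheel '-0.2 -1 0 0 0 0 -1;-0.2 -1 0 0 0 0 -1;-0.2 -1 0 0 0 0 -1;-0.2 -1 0 0 0 0 -1' ; python3 -c "
from h import *
st();print(togo([484,226,100]))
p=viewer.capture('wrist');save(p,'w1')
for t in ('charger_tab_pad','charger'):
  for r in viewer.recognise(t,p)[:2]: print(t,r['score'],r['centre'],ray(p,[r['centre']],49))
print(proj(p,[[577-90*.949,195+90*.315,49]]))"
```

```text
tool_pos: [312.0, -372.5, 226.6]
tool_pos: [342.7, -276.7, 226.7]
tool_pos: [373.9, -182.0, 226.8]
tool_pos: [405.3, -87.2, 226.9]
tool_pos: [436.8, 7.8, 227.0]
tool_pos: [468.2, 103.0, 226.8]
time: 3.42
tool_pos: [479.6, 204.0, 226.4]
tcp_rot: [-3.14, 0.0, -0.311]
contact_force: [-0.2, -0.6, -1.2]
grip_width: 0.3
finger_force: 0.0
3.4167 [479.6 204.  226.4] [-3.14   0.    -0.311] [-0.2 -0.6 -1.2]
[-0.025 -0.221  1.265]
charger_tab_pad 0.81 [231.3, 160.0] [[501.37544533 221.48772321  49.        ]]
charger 0.78 [233.6, 86.5] [[574.86492713 193.92909705  49.        ]]
[[232.53225414 168.66768956]]
```

View pics/w1.png

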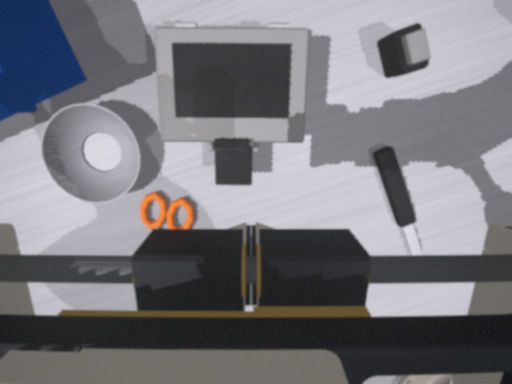

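The wrist view shows the pad at about (233,168). That matches the fitted pose, so I go down over it.

```bash
python3 -m handwheel '-0.02 -0.22 1 0 0 -0.003 -1;-0.02 -0.22 1 0 0 -0.003 -1;-0.02 -0.22 1 0 0 -0.003 -1;-0.02 -0.22 1 0 0 -0.003 -1' | grep pos;python3 -m handwheel '0 0 0.3 0 0 0 -1;0 0 0.6 0 0 0 -1;0 0 0.6 0 0 0 -1;0 0 0.6 0 0 0 -1'; python3 -c "
from h import *
st();print(togo([484,226,39]))"
```

```text
tool_pos: [482.1, 220.2, 122.5]
time: 4.23
tool_pos: [484.7, 220.8, 67.4]
tcp_rot: [3.141, 0.001, -0.31]
contact_force: [1.3, 0.3, 0.4]
grip_width: 0.3
finger_force: 0.0
4.2333 [484.7 220.8  67.4] [ 3.141e+00  1.000e-03 -3.100e-01] [1.3 0.3 0.4]
[-0.022 -0.047  0.284]
```

```bash
python3 -m handwheel '-0.02 -0.05 0.18 0 0 0 -1;-0.02 -0.05 0.2 0 0 0 -1;-0.02 -0.05 0.22 0 0 0 -1;-0.02 -0.05 0.24 0 0 0 -1;-0.02 -0.05 0.26 0 0 0 -1;-0.02 -0.05 0.28 0 0 0 -1;-0.02 -0.05 0.28 0 0 0 -1;-0.02 -0.05 0.28 0 0 0 -1'; python3 -c "
from h import *
st();p=viewer.capture('scene');save(p,'s1');p=viewer.capture('top');save(p,'t1')
a=cv2.imread('pics/s1.png')[40:200,200:440];b=cv2.imread('pics/t1.png')[110:270,100:340]
cv2.imwrite('pics/c1.png',cv2.resize(np.vstack([a,b]),None,fx=1.8,fy=1.8))"
```

```text
time: 4.9
tool_pos: [485.9, 227.4, 40.9]
tcp_rot: [-3.139, -0.004, -0.308]
contact_force: [0.2, 0.4, 7.9]
grip_width: 0.2
finger_force: 3.6
4.9 [485.9 227.4  40.9] [-3.139 -0.004 -0.308] [0.2 0.4 7.9]
```

View pics/c1.png

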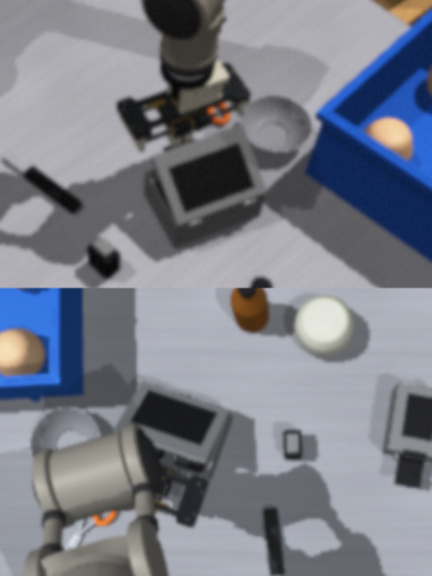

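The lid is unlatched and lifting: it shows tilted in the scene crop at (205,175), with 7.9 N on the pad. I'll hold briefly, then back off and rise to z≈120.

```bash
python3 -m handwheel '0 0 0 0 0 0 -1;0 0 0 0 0 0 -1;0 0 0 0 0 0 -1;0 0 0 0 0 0 -1;0 0 0 0 0 0 -1;0 0 0 0 0 0 -1;0 0 0 0 0 0 -1;0 0 0 0 0 0 -1'|grep force;python3 -m handwheel '0 0 -0.2 0 0 0 -1;0 0 -0.5 0 0 0 -1;0 0 -0.81 0 0 0 -1;0 0 -0.81 0 0 0 -1;0 0 -0.81 0 0 0 -1;0 0 -0.81 0 0 0 -1;0 0 -0.81 0 0 0 -1'; python3 -c "
from h import *
st();p=viewer.capture('scene');save(p,'s2');q=p;p=viewer.capture('wrist');save(p,'w2')
c=np.array([577,195,0]);d=np.array([.949,-.315,0])
for bx in(-30,-10,75): print(bx,togo(c+bx*d+[0,0,120]))
for x in (q,p):
  for r in viewer.recognise('charger_lid_edge',x)[:1]+viewer.cut_out('charger_lid',x)[:1]: print(r['score'],r['centre'])
  for a in (0,.4,.77): print(a,proj(x,[c+(55-110*np.cos(a))*d+[0,0,60.5+110*np.sin(a)]]))
a=cv2.imread('pics/s2.png')[40:200,200:440];b=cv2.imread('pics/w2.png')
cv2.imwrite('pics/c2.png',np.hstack([cv2.resize(a,(432,288)),cv2.resize(b,(360,288))]))"
```

```text
contact_force: [0.7, 0.2, 7.9]
finger_force: 3.6
time: 6.25
tool_pos: [483.5, 226.9, 118.9]
tcp_rot: [3.14, 0.002, -0.309]
contact_force: [-0.6, -0.5, -0.6]
grip_width: 0.4
finger_force: 0.0
6.25 [483.5 226.9 118.9] [ 3.14e+00  2.00e-03 -3.09e-01] [-0.6 -0.5 -0.6]
-30 [ 0.688  0.018 -0.015]
-10 [ 0.888  0.02  -0.016]
75 [ 1.738  0.03  -0.017]
0.73 [318.3, 137.5]
0.9 [319.8, 136.1]
0 [[304.65859045 127.02563193]]
0.4 [[307.36623484 119.59277886]]
0.77 [[312.30725362 117.63746683]]
0.63 [259.2, 55.7]
0.84 [260.0, 55.0]
0 [[254.4834008  147.88643022]]
0.4 [[255.77715046 142.26435748]]
0.77 [[257.97755653 100.13679159]]
```

View pics/c2.png

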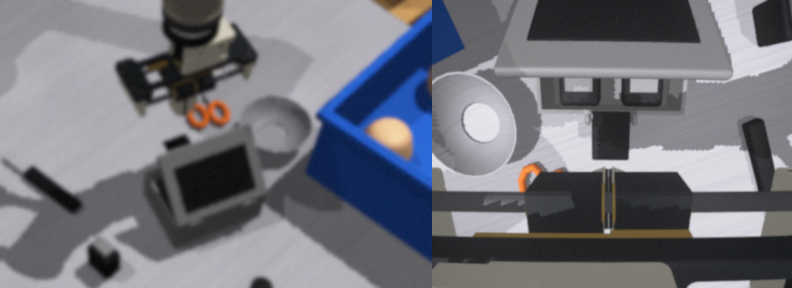

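The lid stands at about 0.77: the wrist view puts its edge at row ~100, as predicted. Next I push along box +x under the edge.

```bash
python3 -m handwheel '0.3 0 0 0 0 0 -1;0.55 0 0 0 0 0 -1;0.65 0 0 0 0 0 -1;0.72 0 0 0 0 0 -1;0.79 0 -0.02 0 0 0 -1;0.86 0 -0.04 0 0 0 -1;0.93 0 -0.06 0 0 0 -1;1 0 -0.08 0 0 0 -1'; python3 -m handwheel '0.08 0 -0.02 0 0 0 -1;0.16 0 -0.04 0 0 0 -1;0.24 0 -0.06 0 0 0 -1;0.32 0 -0.07 0 0 0 -1;0.4 0 -0.07 0 0 0 -1;0.48 0 -0.07 0 0 0 -1;0.54 0 -0.07 0 0 0 -1;0.6 0 -0.07 0 0 0 -1';  python3 -c "
from h import *
c=np.array([577,195,0]);d=np.array([.949,-.315,0])
st();print(togo(c+75*d+[0,0,130]));p=viewer.capture('scene');save(p,'s3')
cv2.imwrite('pics/c3.png',cv2.resize(p['frame'][20:220,180:460,::-1],None,fx=2,fy=2))"
```

```text
time: 7.22
tool_pos: [579.9, 197.0, 128.1]
tcp_rot: [3.142, -0.0, -0.308]
contact_force: [0.4, 0.3, 1.0]
grip_width: 0.3
finger_force: 0.4
time: 7.88
tool_pos: [637.3, 178.4, 134.4]
tcp_rot: [3.141, 0.0, -0.309]
contact_force: [-0.2, 0.3, 0.8]
grip_width: 0.6
finger_force: 0.0
7.8833 [637.3 178.4 134.4] [ 3.141  0.    -0.309] [-0.2  0.3  0.8]
[0.125 0.034 0.044]
```

View pics/c3.png

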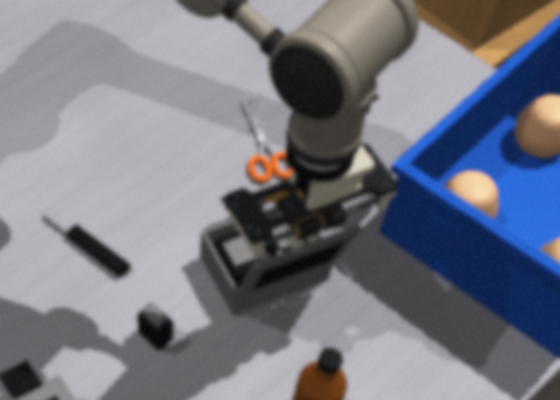

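The lid is upright or just past it, seen from behind under the gripper, with the box interior showing at (230,250). I'll push a little further and let it fall.

```bash
python3 -m handwheel '0.06 0 0 0 0 0 -1;0.12 0 0 0 0 0 -1;0.18 0 0 0 0 0 -1;0.18 0 0 0 0 0 -1;0.18 0 0 0 0 0 -1;0.18 0 0 0 0 0 -1;0.18 0 0 0 0 0 -1;0.18 0 0 0 0 0 -1'; python3 -m handwheel '-0.4 0 0 0 0 0 -1;-0.8 0 0 0 0 0 -1;-1 0 0 0 0 0 -1;-1 0 -0.4 0 0 0 -1;-1 0 -0.8 0 0 0 -1;-1 0 -1 0 0 0 -1;-1 0 -1 0 0 0 -1'; python3 -m handwheel '-0.4 0 0 0 0 0 -1;-0.8 0 0 0 0 0 -1;-1 0 0 0 0 0 -1;-1 0 0 0 0 0 -1;-1 0 0 0 0 0 -1'; python3 -c "
from h import *
c=np.array([577,195,0]);d=np.array([.949,-.315,0])
q=viewer.capture('top');p=viewer.capture('scene')
for x in (q,p):
  for r in viewer.recognise('charger_lid_edge',x)[:2]: print(r['score'],r['centre'])
  for a in (.77,1.57,1.95): print(a,proj(x,[c+(55-110*np.cos(a))*d+[0,0,60.5+110*np.sin(a)]]))
cv2.imwrite('pics/c4.png',cv2.resize(np.hstack([p['frame'][20:270,180:460,::-1],q['frame'][60:310,100:370,::-1]]),None,fx=1.4,fy=1.4))"
```

```text
time: 8.6
tool_pos: [647.6, 175.3, 134.1]
tcp_rot: [3.139, 0.014, -0.307]
contact_force: [-21.5, 4.9, 8.7]
grip_width: 0.3
finger_force: 11.9
time: 9.18
tool_pos: [561.0, 204.4, 241.0]
tcp_rot: [-3.136, -0.01, -0.308]
contact_force: [0.4, -0.4, 0.5]
grip_width: 0.3
finger_force: 0.0
time: 9.6
tool_pos: [462.8, 234.4, 234.8]
tcp_rot: [-3.142, -0.001, -0.307]
contact_force: [-0.7, -0.4, 0.0]
grip_width: 0.5
finger_force: 0.0
0.88 [201.4, 161.1]
0.77 [[188.26407587 192.89729143]]
1.57 [[196.18425893 162.83564727]]
1.95 [[201.981176   148.97513182]]
0.87 [329.2, 152.1]
0.77 [[312.30725362 117.63746683]]
1.57 [[328.10303798 132.16822458]]
1.95 [[335.56339329 146.46802771]]
```

View pics/c4.png

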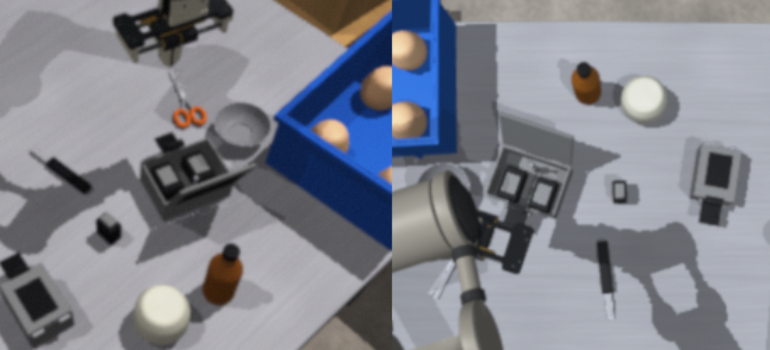

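The lid rests fully open with both packs exposed. The blade box is shut and the bystanders look undisturbed. The robot is clear, so I hand in.

```bash
python3 -c "
from plant import bot
print(bot.close_job())"
```

```text
the job is handed in; nothing more can be done
None
```

The charger box is open: I pressed the tab, the lid sprang up, and I pushed it back to its stop, where it rests. The job was handed in at about 10 s; in the last pictures the blade box was shut and the loose things looked unmoved.

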